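Open the plate nest of an imaging station for loading

TASK

Get the imaging station ready for a plate: first turn the focus knob until its white pointer stands at the green mark on the dial, and let go of it. Then, with the gripper fingers, push the red post of the nest's sprung clamp arm back past its ratchet click, and finish while still holding the arm pushed back there (it springs shut if let go). Leave the other things on the bench where they are.

Things in the scene. Friction and masses are not known exactly. Their poses are not given: they have to be found in the camera images.
- focus_pod: white focus housing fixed to the bench, 125 (x) x 115 (y) x 45 mm high; origin at the centre of its underside. An aluminium dial (108 mm across, 3 mm thick) lies on it and a black knob stands on the dial, all centred on the housing. The housing and the nest may stand left or right of one another
- focus_grip (a point): point on the knob's vertical axis, 78 mm above the bench, at the height to grip: the knob has a bar grip 46 mm long, 14 mm thick, its top 90 mm above the bench, on a round skirt 52 mm across whose top is 56 mm above the bench. The bar lies along the line from the axis to the pointer; grip it across its 14 mm
- focus_pointer (a point): tip of the white pointer at the knob's skirt, 36 mm from the knob's axis, 50 mm above the bench; it turns with the knob. A white line along the bar's top shows the same direction
- focus_mark (a point): inner end of the green mark on the dial, 36 mm from the knob's axis, 48 mm above the bench; does not move. The pointer must come over it (pointer tip within 4 mm)
- focus (a joint): angle of the knob, rad: 0 to 2.4, growing clockwise seen from above; stays where it is left (friction about 0.05 N m). The mark always lies 0.5 to 1.45 rad clockwise of the pointer at the start
- nest: aluminium plate nest fixed to the bench, 230 (x) x 230 (y) x 18 mm high; origin at the centre of its underside, x towards the side where the clamp arm opens, z up; black rails of the plate pocket on its -x half (24 mm above the bench)
- clamp_pivot (a point): on the vertical hinge axis of the blue clamp arm, 42 mm above the bench. The arm is a flat bar 16 mm wide, its top 35 mm above the bench, running from the hinge past the red post to a round steel nose (24 mm across, 42 mm above the bench) centred 135 mm from the hinge
- clamp_post (a point): centre of the top of the round red post on the clamp arm, 14 mm in diameter, 115 mm from the hinge axis, top 90 mm above the bench, free from 36 mm above the bench up; nothing beside it is higher than 42 mm above the bench. It moves with the arm
- clamp (a joint): angle of the clamp arm, rad: 0 at rest (closed), growing clockwise seen from above as the post is pushed away from the pocket (towards the nest's +x), hard stop at 0.60. A spring shuts it: about 3 N at the post at rest, 8 N at 0.5, and about 11 N where the nose passes the pawl (centre at 0.30, click at 0.40). It does not lock: let go, it springs shut. Hold it between 0.43 and 0.60
- pawl (a joint): travel of the yellow pawl slider at the nest's edge beyond the arm's nose, m: 0 at rest, pressed outwards by up to 0.004 as the nose passes, back to 0 after the click
- tips_yellow: yellow pipette-tip box, 85 x 122 x 58 mm high; loose bystander, origin at the centre of its underside, z up
- tips_blue: clear and blue pipette-tip rack, 85 x 122 x 58 mm high; loose bystander, origin at the centre of its underside, z up
- plate: white multi-well plate lying on the bench, 86 x 128 x 14 mm high; loose bystander, origin at the centre of its underside, z up
- pipette: white and blue pipette lying down, 250 mm long, 25 mm high; loose bystander, origin at the centre of its underside, z up
- marker: black and green marker pen lying down, 135 mm long, 14 mm thick; loose bystander, origin at the centre of its underside, z up
- reagent: small jar with a red cap, 36 mm across, 70 mm high; loose bystander, origin at the centre of its underside, z up
Not all that is in view belongs to the job. What is shaped like the focus_pod but pink or purple is not meant.

How it is judged:
On the way, in this order (a step that is already met when the one before it is completed fails the run):
1. the knob's pointer stands at the green mark and the knob is let go (horizontal distance between focus_pointer and focus_mark below 0.004 m and contact force between each of the arm, the fingers and focus_pod below 0.1 N), for 0.2 s.
2. the fingers hold the clamp arm back past the click, the pawl slider dropped back behind its nose (value of joint clamp above 0.41 rad and value of joint pawl below 0.002 m and contact force between the fingers and clamp above 3 N), for 0.3 s.
At the end, for the whole second after the job is handed in: The pointer tip is within 4.5 mm of the green mark; the clamp arm is past its click (joint over 0.41) with the pawl back home (under 2 mm); the fingers still push the arm with over 3 N and touch nothing of the focus pod; no bystander has moved over 30 mm or tipped over 0.3 rad (all of step 2 and horizontal distance between focus_pointer and focus_mark below 0.0045 m and contact force between the fingers and focus_pod below 0.1 N and distance of each of tips_yellow, tips_blue, plate, pipette, marker, reagent from where it was at the start of the episode below 0.03 m and angle between each of tips_yellow, tips_blue, plate, pipette, marker, reagent's own z axis and vertical below 0.3 rad); the arm keeps its last pose, push and grip.
It fails at once if the clamp arm is opened before the focus pointer is at the mark (value of joint clamp above 0.15 rad and not (horizontal distance between focus_pointer and focus_mark below 0.006 m)).
It fails at once if a bystander is shoved away or tipped over (not (distance of tips_yellow from where it was at the start of the episode below 0.03 m) or not (distance of tips_blue from where it was at the start of the episode below 0.03 m) or not (distance of plate from where it was at the start of the episode below 0.03 m) or not (distance of pipette from where it was at the start of the episode below 0.03 m) or not (distance of marker from where it was at the start of the episode below 0.03 m) or not (distance of reagent from where it was at the start of the episode below 0.03 m) or not (angle between tips_yellow's own z axis and vertical below 0.3 rad) or not (angle between tips_blue's own z axis and vertical below 0.3 rad) or not (angle between plate's own z axis and vertical below 0.3 rad) or not (angle between pipette's own z axis and vertical below 0.3 rad) or not (angle between marker's own z axis and vertical below 0.3 rad) or not (angle between reagent's own z axis and vertical below 0.3 rad)).
It also fails if it takes over 45 s, if anything falls off the work surface, if the arm or the gripper's body presses on something with over 40 N, if the wrist force passes 120 N, or if a joint passes its speed limit or range.

ROBOT

A 7-joint arm with a two-finger parallel gripper is mounted at the origin on the work surface. World frame = base frame: x ahead of the robot, y to its left, z up, the work surface at z = 0. Lengths are in m, angles in rad, forces in N, time in s.
With the tool pointing down it reaches from about 0.35 to 0.9 m from the base axis. Payload 8.1 kg.
Tool frame: the origin (TCP) lies on the centre line of the jaws, within the pads' length; the fingertips stand 19 mm ahead of it and the grasp point (between the pads) is the TCP; z points along the fingers, y is the direction in which the jaws open and shut (so a half turn about z gives the same grasp; the last joint's range is limited). The gripper opens to 92 mm and grips with 3 to 60 N. Pads are 19 mm wide; open, the fingers measure 130 mm over their backs; the gripper's body (75 mm by 190 mm) begins 47 mm behind the grasp point.
Start: joints at [1.157, 0.434, 0.025, 1.573, -0.012, 1.134, -0.075], TCP at [0.191, -0.595, 0.224] pointing down, gripper open.
Joint ranges: [-2.62, 2.62], [-0.44, 2.09], [-1.27, 1.32], [0.08, 2.57], [-1.32, 4.46], [0.12, 2], [-2.74, 2.74]. Speed limits (rad/s): [2.22, 2.22, 3.01, 3.01, 3.14, 3.14, 3.14].

INTERFACE

Orientations are given as a rotation vector (axis times angle).
In Python, from cell import monitor, imaging, workorder, outline_of gives the robot as it stands.
- The arm moves only by the tool move_arm, never from a script. Its argument "series" is a list of rows, each a list of 6 numbers: the shift along the world's x, y, z in cm, then the turn, a rotation vector about the world's x, y, z in degrees. A call has 1 to 8 rows; each row shifts and turns the commanded pose from where the row before left it; what a row does not reach is not made up. A row lasts 1/10 s, in which the tool goes at most 50 mm and 8.59 degrees, less where a joint would pass 70% of its speed; a pose out of reach is approached as far as the arm can. A call with a gripper value outside its range is refused whole. "grip" is the opening, from 0 (shut) to 1 (fully open), set as the call begins (left out, the last holds). The fingers move at their own pace and stop on an object; "force" is the grip in N (left out, the last holds). Time passes only in rows, so rows that do not move let the fingers close. It gives the time, the measured TCP pose, the force and the opening at its end, in the units of the state.
- monitor.observe(): the state, without advancing time (a new reading comes with each control period).
- imaging.get_image(name): name is "scene" or "top"; returns a dict with "color" (400x640x3 uint8, red, green, blue), "fx", "fy", "cx", "cy" (pixels), "rvec" (rotation vector, rad) and "tvec" (3), from world to camera coordinates, as OpenCV has them. Camera axes: x right, y down, z forward; pixel columns grow to the right and rows downward; lengths in m; the calibration is good to about 2 mm. A picture is of the moment at which its call begins. There is no depth.
- workorder.sign_off(): hands the job in, once; it reports no verdict.
Trained networks look in the newest picture that a camera, given by its name, has taken for a name from the list of things; names that differ only in an ending like _2 or _b are one class to them, and where a whole thing is asked for, a point or a joint stands for the part that bears it (a point fixed in the world has none). Each returns a list of dicts, best first, with "p" (0 to 1); they miss things now and then, are a little off and sometimes report something else, mostly with a low value. They report only what shows in the picture. A call takes as long as a camera call. They do not tell look-alikes from the thing itself.
- outline_of(camera, thing): "mask" (400x640 bool, what is visible of it) and "rect" ([left, top, width, height] in pixels, round what is visible of it).
The state is a dict: "clock": time; "joints": joint angles; "dq": joint speeds; "joint_efforts": joint torques, N m; "position": TCP position; "ee_rot": TCP orientation; "force": force on the tool from outside, world axes, zero at the start; "ft_torque": the same for the moment, N m; "width": opening from 0.0 (shut) to 1.0 (fully open).
Only numpy, scipy, OpenCV 4.12 (cv2) and the standard library are available. Lean on these libraries where they do the work, as an engineer would, in place of code of your own. Each camera call takes 0.05 s, during which the arm holds its last target. There are 200 camera calls.

## Working session

There is one attempt and no reset: what is moved stays moved. The work goes in short steps, Python scripts to look and compute and a tool call to move; the robot and the scene stay as the last step left them, time stands still between calls to the robot, and variables do not carry over. Pictures are saved under pics/ and viewed, about 8 in all and at most 12, crops included, and the job is handed in when it is done.

Besides the shell and the picture viewer there is one more tool, called after ">>>" by a JSON object that holds its "name" and its "arguments", one argument or row to a line. move_arm: Moves the arm, as the interface text tells. Its arguments: {"type":"object","properties":{"series":{"type":"array"},"grip":{"type":"number"},"force":{"type":"number"}},"required":["series"]}

```bash
mkdir -p pics
cat > h.py <<'E'
import numpy as np,cv2
from cell import monitor,imaging,workorder,outline_of
def cam(n):
    d=imaging.get_image(n);d['K']=np.array([[d['fx'],0,d['cx']],[0,d['fy'],d['cy']],[0,0,1.]])
    d['R']=cv2.Rodrigues(np.array(d['rvec'],float))[0];d['t']=np.array(d['tvec'],float);return d
def back(d,uv,z):
    r=d['R'].T@np.linalg.solve(d['K'],[uv[0],uv[1],1.]);c=-d['R'].T@d['t'];return c+r*(z-c[2])/r[2]
def proj(d,p):
    return cv2.projectPoints(np.array(p,float).reshape(-1,3),d['R'],d['t'],d['K'],None)[0].reshape(-1,2)
def save(im,f,s=1):
    cv2.imwrite('pics/'+f,cv2.resize(im[...,::-1],None,fx=s,fy=s,interpolation=cv2.INTER_CUBIC))
E
python3 - <<'E'
from h import *
np.set_printoptions(precision=4,suppress=True)
a=cam('top');b=cam('scene')
save(a['color'],'top.png',1.25);save(b['color'],'scene.png',1.25)
for n,d in (('top',a),('scene',b)):
    print(n,'campos',-d['R'].T@d['t'],d['fx'])
    for t in ['focus_pod','focus_grip','focus_pointer','nest','clamp_post','clamp_pivot','pawl']:
        print(t,[(round(o['p'],2),o['rect']) for o in outline_of(n,t)[:3]])
print(monitor.observe())
E
```

```text
top campos [0.3186 0.0565 1.0443] 420.9375817048239
focus_pod [(0.67, [257.2, 176.6, 60.0, 60.9]), (0.61, [198.7, 80.6, 65.2, 62.2]), (0.56, [229.0, 262.0, 70.7, 72.2])]
focus_grip [(0.93, [277.3, 190.0, 21.5, 25.1]), (0.76, [248.8, 282.9, 23.4, 23.4]), (0.67, [217.3, 91.8, 22.7, 26.5])]
focus_pointer [(0.82, [279.0, 195.6, 18.8, 20.0]), (0.64, [219.1, 92.3, 22.0, 26.1]), (0.62, [250.1, 287.2, 23.5, 22.1])]
nest [(0.56, [402.4, 163.2, 101.9, 109.0])]
clamp_post [(0.82, [432.1, 199.5, 65.4, 16.4])]
clamp_pivot [(0.68, [432.0, 202.2, 61.0, 19.0]), (0.45, [275.3, 191.8, 23.7, 21.7])]
pawl [(0.65, [411.9, 183.3, 23.1, 12.9]), (0.56, [276.6, 191.7, 23.6, 24.0]), (0.4, [256.8, 174.4, 62.0, 64.7])]
scene campos [1.0798 0.1101 0.9322] 376.67970536701733
focus_pod [(0.88, [406.1, 264.5, 60.6, 70.4]), (0.84, [351.0, 128.0, 50.8, 49.8]), (0.8, [341.3, 182.0, 46.8, 55.0])]
focus_grip [(0.82, [359.2, 190.4, 14.3, 20.6]), (0.79, [371.3, 130.8, 17.0, 19.8]), (0.58, [427.6, 280.7, 25.7, 24.1])]
focus_pointer [(0.84, [427.1, 279.2, 22.5, 28.7]), (0.81, [358.5, 188.5, 18.2, 24.4]), (0.51, [371.0, 132.3, 17.5, 18.8])]
nest [(0.68, [169.2, 171.9, 99.7, 79.9])]
clamp_post [(0.88, [186.4, 193.3, 55.0, 21.2])]
clamp_pivot [(0.58, [186.7, 197.5, 54.9, 18.9])]
pawl []
{'clock': 0.8, 'joints': array([ 1.1574,  0.4344,  0.025 ,  1.5732, -0.0116,  1.134 , -0.0751]), 'dq': array([-0.0017, -0.0012,  0.0019, -0.0007,  0.0001,  0.0004,  0.0006]), 'joint_efforts': array([ -0.0002, -66.7601,   0.9839, -31.48  ,  -0.0606,   0.0327,
        -0.    ]), 'position': array([ 0.1911, -0.5951,  0.2244]), 'ee_rot': array([3.1037, 0.4861, 0.    ]), 'force': array([ 0.6114, -0.0153,  0.9174]), 'ft_torque': array([ 0.0433, -0.0109,  0.0006]), 'width': 0.9966170593346565}
```

View pics/top.png

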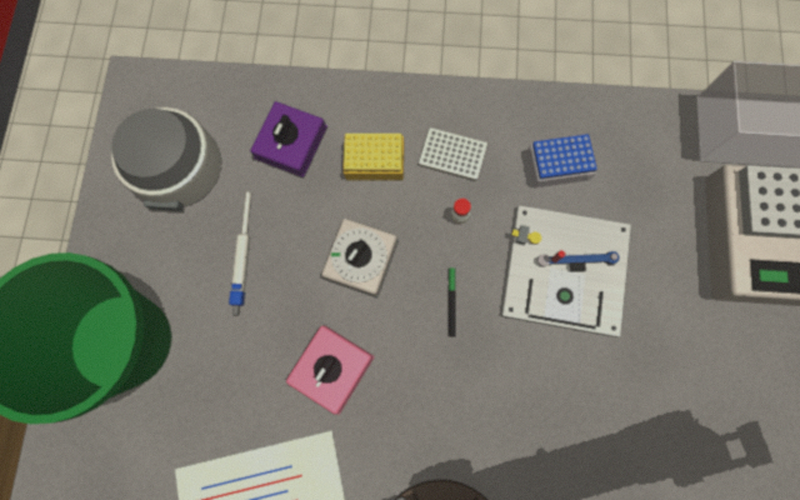

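View pics/scene.png

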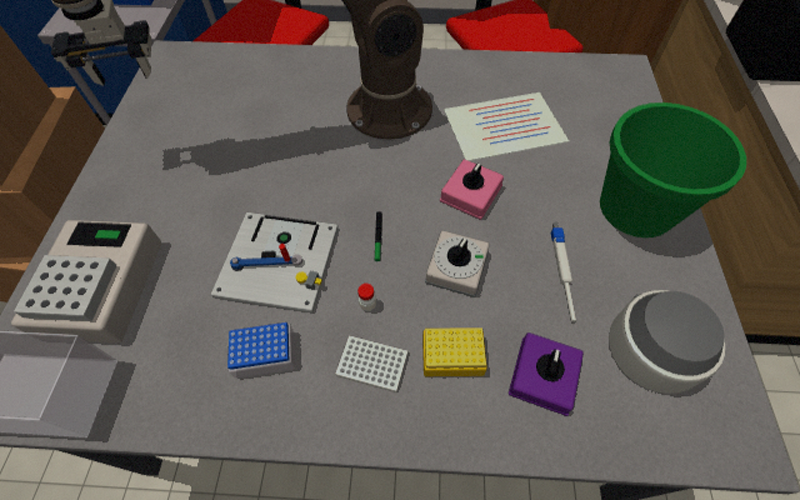

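The top view shows three look-alikes, in native pixels: a white pod at (287,206), purple at (231,110) and pink at (262,295). I choose the white one; its green mark is at about (268,203). The nest is at (453,216), with the red post at about (448,204) and the hinge at (490,206).

Run:
```python
from h import *
np.set_printoptions(precision=4,suppress=True)
a=cam('top');b=cam('scene')
def hsv(d): return cv2.cvtColor(cv2.cvtColor(d['color'],cv2.COLOR_RGB2BGR),cv2.COLOR_BGR2HSV)
def blob(d,r,lo,hi):
    x0,y0,x1,y1=r;m=cv2.inRange(hsv(d),np.array(lo),np.array(hi));w=np.zeros_like(m);w[y0:y1,x0:x1]=m[y0:y1,x0:x1]
    ys,xs=np.nonzero(w);return (xs.mean(),ys.mean(),len(xs)) if len(xs) else None
for n,d,rp,rn in (('top',a,(258,176,318,238),(400,160,506,272)),('scene',b,(340,182,394,238),(168,170,272,250))):
    g=blob(d,rp,(45,80,40),(85,255,255));print(n,'green',g, back(d,g[:2],.048))
    # black knob bar
    k=blob(d,rp,(0,0,0),(180,255,50));print('black',k,back(d,k[:2],.065))
    r=blob(d,rn,(0,130,60),(8,255,255));print('red',r,back(d,r[:2],.063))
    bl=blob(d,rn,(100,100,40),(125,255,255));print('blue',bl,back(d,bl[:2],.035))
    ye=blob(d,rn,(22,120,80),(35,255,255));print('yellow',ye,ye and back(d,ye[:2],.03))
def crop(d,r,s): 
    x0,y0,x1,y1=r;return cv2.resize(d['color'][y0:y1,x0:x1],s,interpolation=cv2.INTER_CUBIC)
o=np.vstack([np.hstack([crop(a,(256,176,320,240),(300,300)),crop(b,(336,176,400,240),(300,300))]),np.hstack([crop(a,(400,160,500,260),(300,300)),crop(b,(170,165,270,265),(300,300))])])
save(o,'crop.png')
```

```text
top green (np.float64(268.0), np.float64(203.41666666666666), 12) [0.5246 0.2379 0.048 ]
black (np.float64(286.797385620915), np.float64(202.07843137254903), 153) [0.5274 0.1903 0.065 ]
red (np.float64(448.04761904761904), np.float64(203.14285714285714), 21) [ 0.5509 -0.1932  0.063 ]
blue (np.float64(470.3188405797101), np.float64(206.68115942028984), 207) [ 0.5523 -0.2546  0.035 ]
yellow (np.float64(423.53684210526313), np.float64(188.86315789473684), 95) [ 0.591  -0.1407  0.03  ]
scene green (np.float64(382.7857142857143), np.float64(204.64285714285714), 14) [0.5225 0.2382 0.048 ]
black (np.float64(367.06299212598424), np.float64(204.13385826771653), 254) [0.5338 0.1932 0.065 ]
red (np.float64(227.1320754716981), np.float64(201.30188679245282), 53) [ 0.5432 -0.1888  0.063 ]
blue (np.float64(206.81322957198444), np.float64(209.3229571984436), 257) [ 0.5551 -0.25    0.035 ]
yellow (np.float64(244.1868131868132), np.float64(222.3186813186813), 91) [ 0.5881 -0.1402  0.03  ]
```

View pics/crop.png

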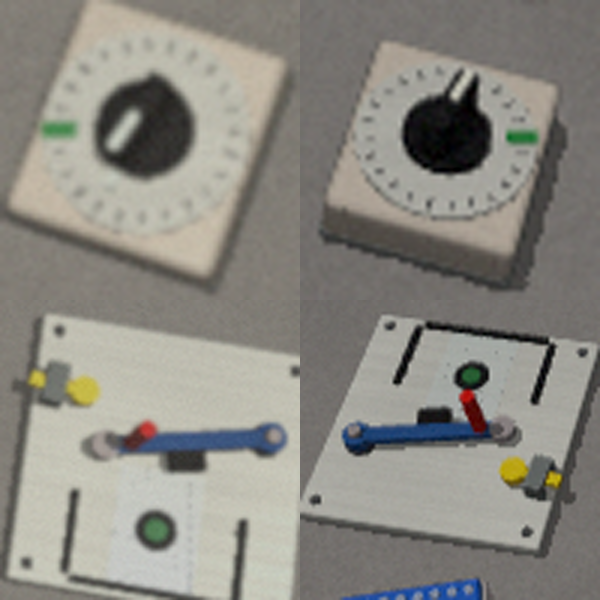

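```bash
cat > fit.py <<'E'
from h import *
from scipy.optimize import minimize
np.set_printoptions(precision=4,suppress=True)
S=4
def hull(d,P,im,off):
    q=(proj(d,P)-off+.5)*S; cv2.fillConvexPoly(im,cv2.convexHull(q.astype(np.float32)).astype(np.int32),1)
def circ(x,y,r,z): t=np.linspace(0,2*np.pi,40);return np.c_[x+r*np.cos(t),y+r*np.sin(t),0*t+z]
def box(x,y,yaw,l,w,z):
    c,s=np.cos(yaw),np.sin(yaw);a=np.array([[1,1],[1,-1],[-1,-1],[-1,1]])*[l/2,w/2]
    return np.c_[x+a@[c,-s],y+a@[s,c],np.full(4,z)]
def target(m,r): x0,y0,x1,y1=r;return cv2.resize(m[y0:y1,x0:x1].astype(np.float32),None,fx=S,fy=S,interpolation=cv2.INTER_LINEAR)>.5
def iou(d,T,r,parts):
    im=np.zeros(T.shape,np.uint8)
    for P in parts: hull(d,P,im,np.array(r[:2]))
    return (T&(im>0)).sum()/max(1,(T|(im>0)).sum())
def solve(views,model,starts,step):
    best=None
    for s in starts:
        f=lambda p:-sum(iou(d,T,r,model(p)) for d,T,r in views)/len(views)
        o=minimize(f,s,method='Nelder-Mead',options=dict(initial_simplex=np.vstack([s]+[np.array(s)+np.eye(len(s))[i]*step[i] for i in range(len(s))]),xatol=1e-5,fatol=1e-5))
        if best is None or o.fun<best.fun: best=o
    return best.x,-best.fun
def hsv(d): return cv2.cvtColor(d['color'],cv2.COLOR_RGB2HSV)
knob=lambda p:[np.vstack([circ(p[0],p[1],.026,.048),circ(p[0],p[1],.026,.056)]),np.vstack([box(p[0],p[1],p[2],.046,.014,.056),box(p[0],p[1],p[2],.046,.014,.090)])]
def dark(d,r):
    h=hsv(d);m=(h[...,2]<85).astype(np.uint8);w=np.zeros_like(m);w[r[1]:r[3],r[0]:r[2]]=m[r[1]:r[3],r[0]:r[2]]
    n,l,st,_=cv2.connectedComponentsWithStats(w);w=(l==1+st[1:,4].argmax()).astype(np.uint8)
    c,_=cv2.findContours(w,cv2.RETR_EXTERNAL,cv2.CHAIN_APPROX_NONE);cv2.drawContours(w,c,-1,1,-1)
    return cv2.morphologyEx(w,cv2.MORPH_CLOSE,np.ones((5,5),np.uint8))
E
python3 - <<'E'
from fit import *
a=cam('top');b=cam('scene')
ra=(266,182,310,230);rb=(344,186,390,226)
va=(a,target(dark(a,ra),ra),ra);vb=(b,target(dark(b,rb),rb),rb)
st=[[.52,.19,y] for y in (1.8,2.1,2.4,2.7)]
for n,v in (('both',[va,vb]),('top',[va]),('scene',[vb])): print('knob',n,solve(v,knob,st,(.01,.01,.2)))
pod=lambda p:[np.vstack([box(*p,.125,.115,0),box(*p,.125,.115,.045)])]
V=[]
for n,d,c in (('top',a,(287,206)),('scene',b,(366,208))):
    o=[m for m in outline_of(n,'focus_pod') if m['mask'][c[1]-2:c[1]+3,c[0]-2:c[0]+3].any() ][0]
    r=(c[0]-45,c[1]-45,c[0]+45,c[1]+45);V.append((d,target(o['mask'],r),r))
for n,v in (('both',V),('top',V[:1]),('scene',V[1:])): print('pod',n,solve(v,pod,[[.52,.19,y] for y in (-.4,0,-1.2,1.1)],(.01,.01,.2)))
# clamp
def m(d,r,lo,hi):
    w=cv2.inRange(hsv(d),np.array(lo),np.array(hi))//255;z=np.zeros_like(w);z[r[1]:r[3],r[0]:r[2]]=w[r[1]:r[3],r[0]:r[2]];return z
post=lambda p:[np.vstack([circ(p[0],p[1],.007,.036),circ(p[0],p[1],.007,.09)])]
R=[];B=[]
for d,r in ((a,(402,160,506,272)),(b,(168,170,272,250))):
    R.append((d,target(m(d,r,(0,90,45),(10,255,255))|m(d,r,(170,90,45),(180,255,255)),r),r)); B.append((d,target(m(d,r,(100,90,35),(125,255,255)),r),r))
for n,s in (('both',slice(0,2)),('top',slice(0,1)),('scene',slice(1,2))):
    print('post',n,solve(R[s],post,[[.55,-.19]],(.01,.01)))
arm=lambda p:[np.vstack([box(p[0]+.045*np.cos(p[2]),p[1]+.045*np.sin(p[2]),p[2],.11,.016,.028),box(p[0]+.045*np.cos(p[2]),p[1]+.045*np.sin(p[2]),p[2],.11,.016,.035)])]
for n,s in (('both',slice(0,2)),('top',slice(0,1)),('scene',slice(1,2))):print('arm',n,solve(B[s],arm,[[.55,-.3,1.57]],(.01,.01,.1)))
for d,r in ((a,(258,176,318,238)),(b,(340,182,394,238))):
    ys,xs=np.nonzero(m(d,r,(45,60,40),(85,255,255)));P=np.array([back(d,(x,y),.048)[:2] for x,y in zip(xs,ys)]);print('green',P.mean(0),P.min(0),P.max(0))
E
```

```text
knob both (array([0.5261, 0.1938, 2.6443]), np.float64(0.8739767614693423))
knob top (array([0.5285, 0.1933, 2.1945]), np.float64(0.8411552346570397))
knob scene (array([0.526 , 0.1939, 2.6138]), np.float64(0.9194350507260791))
pod both (array([ 0.5269,  0.1927, -0.2613]), np.float64(0.5213724395067839))
pod top (array([ 0.5271,  0.1912, -0.2595]), np.float64(0.5372148859543817))
pod scene (array([ 0.5264,  0.1938, -0.2744]), np.float64(0.5118122822160417))
post both (array([ 0.5452, -0.1879]), np.float64(0.7375198835753207))
post top (array([ 0.547 , -0.1895]), np.float64(0.6677852348993288))
post scene (array([ 0.5427, -0.1891]), np.float64(0.8623076923076923))
arm both (array([ 0.5582, -0.2991,  1.6926]), np.float64(0.6940969475321603))
arm top (array([ 0.5578, -0.2993,  1.6514]), np.float64(0.6389517345399698))
arm scene (array([ 0.5581, -0.2958,  1.6983]), np.float64(0.7606655290102389))
green [0.5256 0.2376] [0.5227 0.2304] [0.5286 0.2452]
green [0.5233 0.2387] [0.52   0.2304] [0.5272 0.2471]
```

Run:
```python
from fit import *
c=np.array([.5265,.1932])
for n,r in (('top',(266,182,310,230)),('scene',(344,180,390,226))):
    d=cam(n);m=dark(d,r);v=hsv(d)[...,2].astype(float)
    er=cv2.erode(m,np.ones((3,3),np.uint8)) if n=='top' else m
    # grid of bar top: mean brightness along the ray from axis
    best=[]
    for th in np.arange(0,2*np.pi,.03):
        P=np.array([[c[0]+q*np.cos(th),c[1]+q*np.sin(th),.0905] for q in np.linspace(.004,.021,12)])
        u=proj(d,P).astype(np.float32);s=cv2.remap(v.astype(np.float32),u[:,:1],u[:,1:],cv2.INTER_LINEAR).mean()
        best.append((round(float(s)),round(float(th),2)))
    print(n,sorted(best)[::-1][:10])
    # knob-line bright pixels within bar top area
    Y,X=np.mgrid[r[1]:r[3],r[0]:r[2]]
    W=np.array([back(d,(x,y),.0905)[:2] for x,y in zip(X.ravel(),Y.ravel())])-c
    vv=v[r[1]:r[3],r[0]:r[2]].ravel();rad=np.hypot(*W.T);k=(vv>125)&(rad<.024)
    Q=W[k];print(len(Q),Q.mean(0),np.arctan2(Q.mean(0)[1],Q.mean(0)[0]));w,e=np.linalg.eigh(np.cov(Q.T));print('axis',np.arctan2(e[1,1],e[0,1])%np.pi)
    print(proj(d,[*c,.0905]))
```

```text
top [(179, 2.64), (179, 2.61), (178, 2.58), (177, 2.67), (176, 2.55), (174, 2.7), (171, 2.52), (169, 2.73), (166, 2.49), (163, 2.76)]
83 [0.0046 0.0096] 1.1226734824645228
axis 2.995466878873526
[[284.2609 199.9881]]
scene [(179, 2.64), (178, 2.67), (178, 2.61), (175, 2.7), (174, 2.58), (169, 2.73), (168, 2.55), (159, 2.76), (159, 2.52), (149, 2.79)]
86 [-0.0096 -0.0003] -3.1075961162755608
axis 1.4615058312070806
[[367.9233 196.7417]]
```

The knob axis is at about (0.5265, 0.193) and the pointer is at 2.63 rad in both cameras. The mark is at 1.62 rad, so the turn is about 58° clockwise, which is within the 0.5–1.45 rad range given. I'm moving over the knob now.

>>> {"name": "move_arm", "arguments": {
  "series": [
    [1.68,3.94,0,0,0,6.64],
    [1.68,3.94,0,0,0,6.64],
    [1.68,3.94,0,0,0,6.64],
    [1.68,3.94,0,0,0,6.64],
    [1.68,3.94,0,0,0,6.64],
    [1.68,3.94,0,0,0,6.64],
    [1.68,3.94,0,0,0,6.64],
    [1.68,3.94,0,0,0,6.64]
  ],
  "grip": 0.6
}}

```text
clock: 2.0
position: [0.326, -0.2783, 0.2246]
ee_rot: [2.554, 1.828, 0.0]
force: [1.6, -0.4, 0.4]
width: 0.6
```

>>> {"name": "move_arm", "arguments": {
  "series": [
    [1.68,3.94,0,0,0,6.64],
    [1.68,3.94,0,0,0,6.64],
    [1.68,3.94,0,0,0,6.64],
    [1.68,3.94,0,0,0,6.64],
    [1.68,3.94,0,0,0,6.64],
    [1.68,3.94,0,0,0,6.64],
    [1.68,3.94,0,0,0,6.64],
    [1.68,3.94,0,0,0,6.64]
  ]
}}

```text
clock: 2.8
position: [0.4605, 0.0369, 0.2247]
ee_rot: [1.468, 2.777, 0.0]
force: [0.7, -0.6, -0.1]
width: 0.599
```

>>> {"name": "move_arm", "arguments": {
  "series": [
    [1.68,3.94,0,0,0,6.64],
    [1.68,3.94,0,0,0,6.64],
    [1.68,3.94,0,0,0,6.64],
    [1.68,3.94,0,0,0,6.64],
    [0,0,0,0,0,0],
    [0,0,0,0,0,0]
  ]
}}

```text
clock: 3.4
position: [0.5269, 0.1939, 0.224]
ee_rot: [-0.795, -3.038, -0.0]
force: [0.4, -0.6, -0.1]
width: 0.599
```

>>> {"name": "move_arm", "arguments": {
  "series": [
    [0,-0.05,-4,0,0,0],
    [0,0,-4,0,0,0],
    [0,0,-3.5,0,0,0],
    [0,0,-2,0,0,0],
    [0,0,-0.9,0,0,0],
    [0,0,0,0,0,0]
  ]
}}

```text
clock: 4.0
position: [0.5267, 0.1909, 0.0797]
ee_rot: [-0.8, -3.037, 0.003]
force: [0.1, 0.1, 0.8]
width: 0.6
```

>>> {"name": "move_arm", "arguments": {
  "series": [
    [0,0,0,0,0,0],
    [0,0,0,0,0,0],
    [0,0,0,0,0,0],
    [0,0,0,0,0,0],
    [0,0,0,0,0,0],
    [0,0,0,0,0,0]
  ],
  "grip": 0,
  "force": 20
}}

```text
clock: 4.6
position: [0.5274, 0.1928, 0.0806]
ee_rot: [0.797, 3.038, 0.001]
force: [0.2, -0.2, -1.4]
width: 0.148
```

>>> {"name": "move_arm", "arguments": {
  "series": [
    [0,0,0,0,0,-7],
    [0,0,0,0,0,-8],
    [0,0,0,0,0,-8],
    [0,0,0,0,0,-8],
    [0,0,0,0,0,-8],
    [0,0,0,0,0,-8],
    [0,0,0,0,0,-8],
    [0,0,0,0,0,-3]
  ]
}}

```text
clock: 5.4
position: [0.5262, 0.192, 0.0805]
ee_rot: [-2.176, -2.266, 0.003]
force: [-3.4, -2.7, 5.7]
width: 0.148
```

>>> {"name": "move_arm", "arguments": {
  "series": [
    [0,0,0,0,0,0],
    [0,0,0,0,0,0],
    [0,0,0,0,0,0]
  ]
}}

```text
clock: 5.7
position: [0.5262, 0.192, 0.0805]
ee_rot: [-2.17, -2.271, 0.003]
force: [-4.4, -2.1, 6.6]
width: 0.151
```

>>> {"name": "move_arm", "arguments": {
  "series": [
    [0,0,0,0,0,0],
    [0,0,0,0,0,0],
    [0,0,0,0,0,0],
    [0,0,4,0,0,0],
    [0,0,4,0,0,0],
    [-2,-3,2,0,0,0],
    [-2,-4,0,0,0,0],
    [-2,-4,0,0,0,0]
  ],
  "grip": 0.45
}}

```text
clock: 6.5
position: [0.4669, 0.0818, 0.181]
ee_rot: [2.168, 2.272, 0.002]
force: [0.9, -0.9, -0.2]
width: 0.452
```

>>> {"name": "move_arm", "arguments": {
  "series": [
    [0,-4,0,0,0,0],
    [0,-4,0,0,0,0],
    [0,0,0,0,0,0]
  ]
}}

```text
clock: 6.8
position: [0.4668, -0.0036, 0.1802]
ee_rot: [2.178, 2.262, -0.004]
force: [0.1, 0.4, -0.4]
width: 0.451
```

Run:
```python
from fit import *
c=np.array([.5265,.1932]);tiles=[]
for n,r in (('top',(256,176,320,240)),('scene',(336,176,400,240))):
    d=cam(n);v=hsv(d)[...,2].astype(np.float32)
    for dc in ((0,0),(.002,0),(-.002,0)):
        best=[]
        for th in np.arange(1.1,2.2,.02):
            P=np.array([[c[0]+dc[0]+q*np.cos(th),c[1]+q*np.sin(th),.0905] for q in np.linspace(.004,.021,12)])
            u=proj(d,P).astype(np.float32);best.append((cv2.remap(v,u[:,:1],u[:,1:],cv2.INTER_LINEAR).mean(),th))
        s=np.array(best);w=np.clip(s[:,0]-.85*s[:,0].max(),0,None);print(n,dc,s[:,0].max(),(w*s[:,1]).sum()/w.sum())
    x0,y0,x1,y1=r;tiles.append(cv2.resize(d['color'][y0:y1,x0:x1],(400,400),interpolation=cv2.INTER_CUBIC))
save(np.hstack(tiles),'after.png')
print(monitor.observe()['joints'])
```

```text
top (0, 0) 223.61279296875 1.5163698331153925
top (0.002, 0) 227.7496795654297 1.6595320059278134
top (-0.002, 0) 214.9022674560547 1.3500621130921124
scene (0, 0) 171.5597381591797 1.6897498985089565
scene (0.002, 0) 170.435791015625 1.8292465896907326
scene (-0.002, 0) 172.140625 1.559100583974193
[ 0.2638  0.2677 -0.4607  1.9729  0.147   0.9326 -0.2276]
```

View pics/after.png

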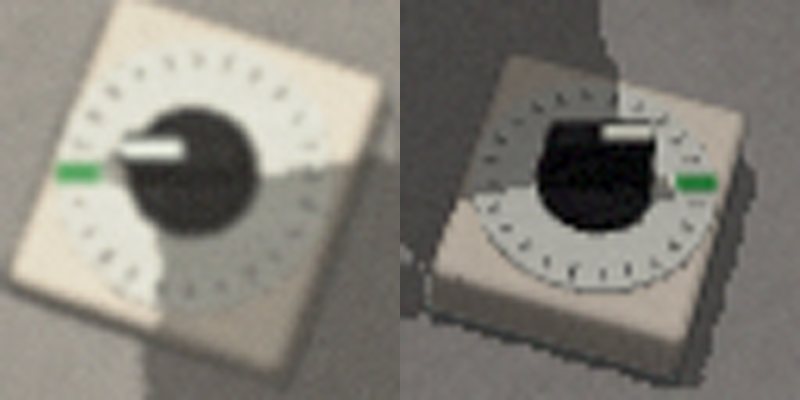

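The top crop shows the white line at rows 149–150 and the mark at row 173. In the scene crop the pointer tip, at about (662,187), stands right beside the green mark at (697,183). I'll quantify the line's direction without depending on the offset.

Run:
```python
from fit import *
for n,r,thr in (('top',(274,194,288,206),130),('scene',(366,190,378,201),110)):
    d=cam(n);v=hsv(d)[...,2].astype(float)
    x0,y0,x1,y1=r;Y,X=np.mgrid[y0:y1,x0:x1];w=v[y0:y1,x0:x1]
    print(w.astype(int))
    for z in (.0905,):
        m=dark(d,(268,184,308,228) if n=='top' else (346,186,390,226))
        k=w>thr
        Q=np.array([back(d,(x,y),z)[:2] for x,y in zip(X[k],Y[k])])
        wt=w[k];mu=(Q*wt[:,None]).sum(0)/wt.sum();C=((Q-mu)*wt[:,None]).T@(Q-mu)
        l,e=np.linalg.eigh(C);print(n,k.sum(),mu,np.arctan2(e[1,1],e[0,1])%np.pi,np.sqrt(l/wt.sum()))
```

```text
[[226 225 225 228 226 222 190 146 112  90  78  60  60  62]
 [227 226 224 226 221 189 139  83  58  56  48  57  62  61]
 [223 221 209 201 184 139  86  55  57  58  56  59  56  62]
 [222 196 160 142 133 104  93  89  91  90  85  61  56  55]
 [216 196 174 166 169 167 164 166 167 164 143  94  57  50]
 [207 208 224 231 229 229 232 228 232 230 199 126  62  59]
 [165 174 209 217 219 216 218 217 219 216 195 122  64  58]
 [138 123 124 128 130 130 134 132 136 140 119  93  60  63]
 [146 116  77  61  61  63  60  66  64  69  62  59  52  50]
 [160 136  84  46  43  48  42  49  45  48  44  42  45  50]
 [163 142  94  58  43  46  48  47  54  44  51  44  49  52]
 [190 165 109  62  52  52  48  48  46  55  50  50  50  46]]
top 71 [0.53   0.2087] 1.2324941613475646 [0.0064 0.0072]
[[103 106 104 102 104 104 165 168 166 157 144 130]
 [ 87 102 103 102  72 105 167 174 169 169 171 171]
 [103 100 104  85  80 104 118 169 140 167 171 171]
 [102 101 104  99  99 104 104 141 129 167 168 168]
 [102 102 101 102  99 101 102 158 160 164 167 169]
 [ 57  51  53  56  55  54  54  88  92  92 137 110]
 [ 26  24  95 174 175 175 176 176 176 174 146 160]
 [ 25  25 107 173 170 170 170 172 167 170 130 169]
 [ 18  31  52  75  77  78  77  79  79  78  62 168]
 [ 19  11  13  11  18  18  21   3  18  22  21 173]
 [ 11   2   5  12   7   7   6   6   8   9  42 171]]
scene 50 [0.5171 0.21  ] 2.9368280548698555 [0.0059 0.009 ]
```

Run:
```python
from fit import *
def ang(p,q): d=q-p;return np.arctan2(d[1],d[0])
for n,l in (('top',((283,199.33),(279,199.21))),('scene',((369,196.33),(375,196.33)))):
    d=cam(n);p,q=[back(d,u,.0905)[:2] for u in l];print(n,'line dir',ang(p,q))
    # green direction by its own long axis and position
    h=hsv(d);r=(258,176,318,238) if n=='top' else (340,182,394,238)
    x0,y0,x1,y1=r;Y,X=np.mgrid[y0:y1,x0:x1];hh=h[y0:y1,x0:x1].astype(int)
    w=np.where((abs(hh[...,0]-65)<25),np.clip(hh[...,1]-40,0,None),0)*1.
    w[w<30]=0;k=w>0;P=np.array([back(d,(x,y),.048)[:2] for x,y in zip(X[k],Y[k])]);g=(P*w[k][:,None]).sum(0)/w[k].sum()
    # skirt+bar fit at fixed bar yaw
    rr=(266,182,310,230) if n=='top' else (344,186,390,226)
    rs=solve([(d,target(dark(d,rr),rr),rr)],lambda p:knob([p[0],p[1],1.6]),[[.526,.193]],(.005,.005))
    print('green',g,k.sum(),'centre',rs,'mark dir',ang(rs[0],g), ang(np.array([.5265,.1932]),g))
```

```text
top line dir 1.606931133621679
green [0.5253 0.2384] 17 centre (array([0.527 , 0.1931]), np.float64(0.7198456095207462)) mark dir 1.608078593089183 1.5979212862523091
scene line dir 1.6223821566353764
green [0.5231 0.2136] 37 centre (array([0.5258, 0.1937]), np.float64(0.9248498934727871)) mark dir 1.7058896404662212 1.7378253225950593
```

The pointer is aligned: the line reads 1.61/1.62 rad and the mark 1.61/1.63 in the two cameras. The post is at about (0.545, -0.188) and the hinge at about (0.558, -0.299). They are 112 mm apart against 115 mm given. The jaws already lie along x, so I'm going to the post.

>>> {"name": "move_arm", "arguments": {
  "series": [
    [1.6,-3.7,0,0,0,0],
    [1.6,-3.7,0,0,0,0],
    [1.6,-3.7,0,0,0,0],
    [1.6,-3.7,0,0,0,0],
    [1.4,-3.6,0,0,0,0],
    [0,0,0,0,0,0],
    [0,0,0,0,0,0]
  ]
}}

```text
clock: 7.8
position: [0.5454, -0.1811, 0.1798]
ee_rot: [-2.17, -2.27, -0.0]
force: [0.0, 0.2, -0.7]
width: 0.453
```

Run:
```python
from fit import *
d=cam('scene');s=monitor.observe();print(s['position'],s['ee_rot'],s['joints'])
im=d['color'].copy()
save(im[120:260,130:320],'pre.png',4)
```

```text
[ 0.5453 -0.18    0.18  ] [-2.1679 -2.2723 -0.0007] [ 0.4914  0.424  -0.3647  1.7327  0.1722  1.0171  0.1122]
```

View pics/pre.png

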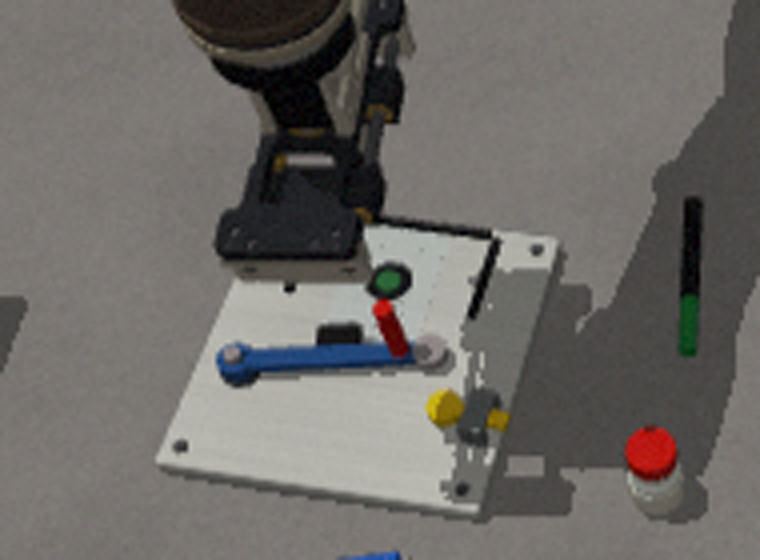

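The gripper is above the nest and the clamp is still at rest: post top at crop (383,308), nose at (430,350). Nothing has been disturbed. I'll descend and close.

>>> {"name": "move_arm", "arguments": {
  "series": [
    [0,-0.8,-3,0,0,0],
    [0,0,-3,0,0,0],
    [0,0,-3,0,0,0],
    [0,0,-2,0,0,0],
    [0,0,0,0,0,0],
    [0,0,0,0,0,0]
  ]
}}

```text
clock: 8.45
position: [0.5454, -0.188, 0.0709]
ee_rot: [-2.168, -2.273, -0.001]
force: [1.0, -0.5, 0.4]
width: 0.449
```

>>> {"name": "move_arm", "arguments": {
  "series": [
    [0,0,0,0,0,0],
    [0,0,0,0,0,0],
    [0,0,0,0,0,0],
    [0,0,0,0,0,0],
    [0,0,0,0,0,0]
  ],
  "grip": 0,
  "force": 30
}}

```text
clock: 8.95
position: [0.5452, -0.1897, 0.0708]
ee_rot: [2.17, 2.271, 0.0]
force: [-1.8, 0.2, 5.0]
width: 0.137
```

>>> {"name": "move_arm", "arguments": {
  "series": [
    [0.7,0.1,0,0,0,0],
    [0.7,0.1,0,0,0,0],
    [0.7,0,0,0,0,0],
    [0.7,0,0,0,0,0],
    [0.7,0,0,0,0,0],
    [0.7,-0.1,0,0,0,0],
    [0.7,-0.2,0,0,0,0],
    [0.7,-0.3,0,0,0,0]
  ]
}}

```text
clock: 9.75
position: [0.5988, -0.1938, 0.0705]
ee_rot: [-2.169, -2.268, 0.005]
force: [-9.8, 3.7, 13.5]
width: 0.143
```

>>> {"name": "move_arm", "arguments": {
  "series": [
    [0,0,0,0,0,0],
    [0,0,0,0,0,0],
    [0,0,0,0,0,0]
  ]
}}

```text
clock: 10.05
position: [0.5989, -0.1937, 0.0705]
ee_rot: [-2.169, -2.268, 0.005]
force: [-9.4, 2.0, 10.9]
width: 0.141
```

Run:
```python
from fit import *
t=cam('top');d=cam('scene');s=monitor.observe();print(s['position'],s['force'],s['width'])
o=np.hstack([cv2.resize(t['color'][140:290,380:530],(400,400)),cv2.resize(d['color'][140:260,150:270],(400,400))])
save(o,'held.png')
p=np.array([.558,-.299]);q=s['position'][:2]-p;print('clamp est',1.687-np.arctan2(q[1],q[0]),np.hypot(*q))
```

```text
[ 0.5989 -0.1936  0.0705] [-9.4499  0.6232 10.8906] 0.14550316538303873
clamp est 0.4863496210509102 0.1130032432561615
```

View pics/held.png

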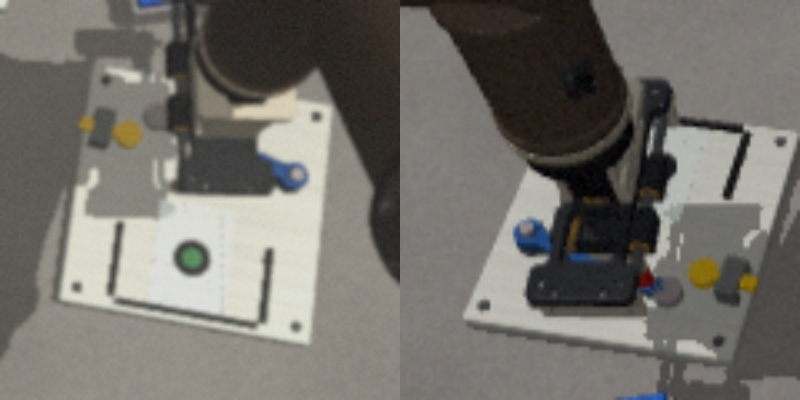

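The fingers hold the post. In the scene crop the nose at (668,290) has swung past the yellow pawl at (705,272), and the pawl sits at its rest place. I'll get the angle from the nose and hinge pixels.

Run:
```python
from fit import *
def an(d,pv,no):
    q=(back(d,no,.042)-back(d,pv,.042))[:2];return np.arctan2(q[1],q[0]),np.hypot(*q)
t=cam('top');d=cam('scene')
for n,c,v in (('scene',d,[((188.3,208.8),(237.5,207.5)),((188.1,209),(230.4,227))]),('top',t,[((490.7,205.7),(434.3,208.3)),((489.9,205.6),(438.1,183.1))])):
    A=[an(c,*x) for x in v];print(n,A,'clamp',A[0][0]-A[1][0])
for n,b0,c in (('top',(402,160,448,215),t),('scene',(225,200,272,250),d)):
    h=hsv(c);x0,y0,x1,y1=b0;m=cv2.inRange(h[y0:y1,x0:x1],np.array((18,110,50)),np.array((35,255,255)));ys,xs=np.nonzero(m);print(n,'yellow',back(c,(xs.mean()+x0,ys.mean()+y0),.03))
print(monitor.observe()['force'])
```

```text
scene [(np.float64(1.6536478720797883), np.float64(0.1360482678026738)), (np.float64(1.1979190313356474), np.float64(0.13721574253781066))] clamp 0.4557288407441409
top [(np.float64(1.6847545624458282), np.float64(0.13724036640307175)), (np.float64(1.204906732533058), np.float64(0.13494175951950327))] clamp 0.4798478299127702
top yellow [ 0.591  -0.1413  0.03  ]
scene yellow [ 0.5883 -0.1397  0.03  ]
[-9.1553  0.8576 11.0655]
```

The clamp reads about 0.47 rad, the lengths match the 135 mm given, and the pawl is home. I'll add a small margin towards the middle of the 0.43–0.60 window.

>>> {"name": "move_arm", "arguments": {
  "series": [
    [0.2,-0.1,0,0,0,0],
    [0.2,-0.1,0,0,0,0],
    [0,0,0,0,0,0],
    [0,0,0,0,0,0],
    [0,0,0,0,0,0],
    [0,0,0,0,0,0],
    [0,0,0,0,0,0]
  ]
}}

```text
clock: 10.95
position: [0.6028, -0.1951, 0.0705]
ee_rot: [-2.169, -2.268, 0.004]
force: [-9.4, 2.3, 11.7]
width: 0.145
```

Run:
```python
from fit import *
t=cam('top');s=monitor.observe();print(s['clock'],s['position'],s['force'],s['width'])
# pointer line unchanged? + bystanders
v=hsv(t)[194:206,274:288,2];print(v[3:8].astype(int))
h=hsv(t)[160:215,402:448];m=cv2.inRange(h,np.array((18,110,50)),np.array((35,255,255)));ys,xs=np.nonzero(m);print('yellow',back(t,(xs.mean()+402,ys.mean()+160),.03))
save(t['color'],'final.png',1.25)
```

```text
11.0 [ 0.6028 -0.1951  0.0705] [-10.1242   2.7229  11.9459] 0.13686042037496426
[[206 183 146 138 121  95  82  82  82  82  77  59  53  53]
 [203 184 160 156 157 155 152 153 155 152 136  86  55  52]
 [191 196 213 214 215 214 217 215 218 213 186 115  63  56]
 [152 163 189 197 201 202 201 200 203 203 177 113  63  57]
 [130 108 119 120 120 121 123 127 127 123 115  84  62  60]]
yellow [ 0.5909 -0.1413  0.03  ]
```

View pics/final.png

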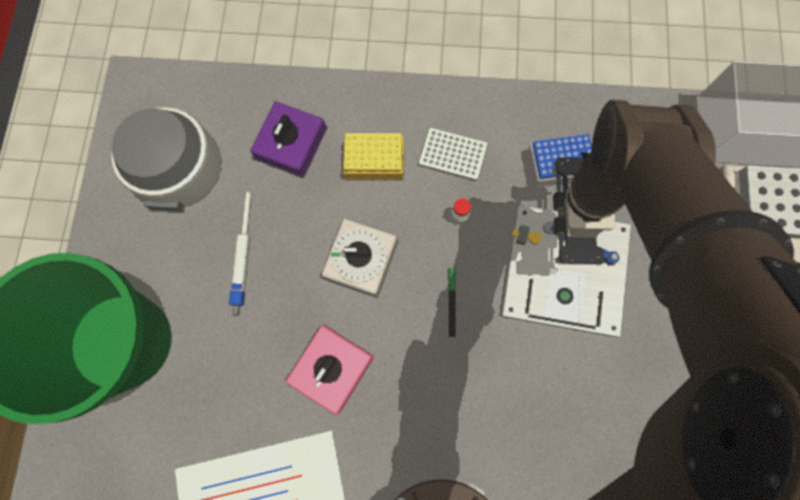

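The final top view shows every bystander in place. The pointer lies along the green mark at (340,254), the clamp is held, and the pawl at (520,236) is unmoved. I'm handing in.

```bash
python3 -c "
from cell import workorder
print(workorder.sign_off())"
```

```text
the job is handed in; nothing more can be done
None
```

The job is handed in: the focus knob is at the green mark and released, and the fingers are holding the clamp arm back past its click. Signing off gives no verdict, so this rests on my own checks.

- **Knob:** I turned it 58° clockwise. Afterwards the pointer line read 1.61 rad (top camera) and 1.62 rad (scene camera), against a mark at about 1.61 and 1.63. That puts the pointer tip within about 1 mm of the mark. A cruder brightness check, which depends on the exact knob centre, gave 1.52 and 1.69, averaging 1.60.
- **Clamp:** I gripped the red post and pushed it towards the nest's +x. The image showed about 0.46–0.48 rad, and I then pushed 4 mm further, to an estimated 0.5 rad. The last wrist reading was about 10 N against the push, and the yellow pawl was back at its rest position.
- **Bystanders:** In the last top view none had visibly moved. The blue tip rack was partly hidden by the arm. The clock read about 11 s of the 45 s allowed.

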